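# Tip mounted metal specimens from their lidded box into the viewing tray

### The job

Get the three polished specimens out of their box without touching them: first slide the open metal tray squarely under the box's spout until it meets the stop of the stand, next swing the box's hood lid fully back past its detent so that it stays open, and only then tip the box forward on its pivot so that all three slide into the tray. Let the box back down level, leave the hood open and the tray flat at the stop with the specimens in it, and do not disturb the two glass dishes and the jar nearby.

Things in the scene. Friction and masses are not known exactly. Their poses are not given: they have to be found in the camera images.
- stand: White tipping stand, fixed, carrying the grey specimen box. Origin on the table right under the pivot (the box's front bottom edge, the spout, which pours towards -x of this frame); x points to the box's rear, z up. Two arms 112 mm apart over their outsides, 42 to 66 mm above the table, reach forward to x = -8 mm, so the tray passes under them; legs and the cross stop begin at x = +45 mm
- stop_face (a point): Centre of the tray stop's front face, 45 mm behind the pivot, 15 mm above the table; the stop is 110 mm wide and 30 mm high
- pivot (a point): Middle of the tipping axis (along the stand's y), at the spout edge, 62 mm above the table
- sample_box (a joint): Tip angle of the box, rad: 0 level, grows as the box tips forward to pour, stop at 1.15. It is sprung and damped: it needs 3 to 8 N at the lever bar and sinks back level by itself in a second or so when let go. The box is 105 long, 78 wide, 44 mm high, with walls 4 mm and no front wall: the hood's flap closes its front
- tip_bar (a point): Centre of the black crossbar (44 mm long along the stand's y, 14 mm diameter) on top of the steel tipping lever (10 mm rod). The lever is rigid with the box, rises from the pivot axis 100 mm to the stand's +y side of the middle; at rest the bar is 70 mm behind and 112 mm above the axis; pushing the bar towards the stand's -x swings it over the top to about 73 mm in front of and 110 mm above the axis, tipping the box. Axes as the box's: turn with it
- hood (a joint): Opening angle of the hood lid, rad: 0 shut, stop at 2.5 (fully back). Over-centre spring detent at about 1.75: before it the hood springs shut when let go, past it the hood snaps back to 2.5 by itself and stays there while the box is tipped. It takes about 1 to 3 N at the tab
- tab_tip (a point): Middle of the front end of the hood's thumb tab: 28 mm wide, 6 mm thick, sticking out 30 mm forward from the hood's front flap (82 mm wide, 40 mm high), 142 mm from the hood hinge. Nothing but the tray is below it. Axes as the hood's: shut, they match the stand's axes
- hood_hinge (a point): Middle of the hood's hinge axis (along the stand's y), 105 mm behind and 45 mm above the pivot while the box is level
- tray: Loose open metal tray, 170 (x) by 130 (y) by 30 mm high, walls 4 mm, 0.35 to 0.65 kg, thin white pad inside to 8 mm height. Origin at the centre of its underside. It stands in front of the spout, its x nearly along the stand's x; against the stop its origin is at x = -40 mm, y = 0 in the stand's frame
- mount1: Specimen 1 of 3: black resin cylinder 26 mm diameter, 18 mm high, a small steel square in its polished top; loose in the box, hidden under the hood at first; origin at the centre of its underside
- mount2: Specimen 2 of 3: black resin cylinder 26 mm diameter, 18 mm high, a small steel square in its polished top; loose in the box, hidden under the hood at first; origin at the centre of its underside
- mount3: Specimen 3 of 3: black resin cylinder 26 mm diameter, 18 mm high, a small steel square in its polished top; loose in the box, hidden under the hood at first; origin at the centre of its underside
- mount1_mid (a point): Centre of specimen 1
- mount2_mid (a point): Centre of specimen 2
- mount3_mid (a point): Centre of specimen 3
- dish_a: Bystander: loose glass dish 90 mm diameter, 16 mm high, with other specimens up to 25 mm high in it; in front of the tray's start place
- dish_b: Bystander: the same kind of dish, on the stand's -y side
- jar: Bystander: amber jar 52 mm diameter, 60 mm high, on the stand's -y side; origin under its centre

How it is judged (in metres and radians):
On the way, in this order (a step that is already met when the one before it is completed fails the run):
1. the tray is under the spout, at the stop (within 12 mm), centred to 28 mm and square to 0.15 rad (x of tray in the frame of stand above -0.052 m and y of tray in the frame of stand between -0.028 and 0.028 m and angle between the x axis of tray and the x axis of stand, either way round below 0.15 rad and value of joint hood below 0.5 rad), for 0.2 s.
2. the hood is swung fully back past its detent (over 2.25 rad) and stays there (value of joint hood above 2.25 rad and value of joint sample_box below 0.3 rad), for 0.3 s.
3. the box is tipped by over 0.7 rad with the hood fully back (value of joint sample_box above 0.7 rad and value of joint hood above 2.2 rad), for 0.1 s.
At the end, for the whole second after the job is handed in: All three specimens lie at rest inside the tray; the tray stands flat within 15 mm of the stop, centred to 28 mm and square to 0.15 rad; the box is level (below 0.08 rad); the hood is still fully back (over 2.25 rad) (x of tray in the frame of stand above -0.055 m and y of tray in the frame of stand between -0.028 and 0.028 m and angle between the x axis of tray and the x axis of stand, either way round below 0.15 rad and value of joint sample_box below 0.08 rad and value of joint hood above 2.25 rad and angle between tray's own z axis and vertical below 0.05 rad and linear speed of tray below 0.02 m/s and x of mount1_mid in the frame of tray between -0.082 and 0.082 m and y of mount1_mid in the frame of tray between -0.062 and 0.062 m and z of each of mount1_mid, mount2_mid, mount3_mid in the frame of tray below 0.038 m and linear speed of each of mount1, mount2, mount3 below 0.03 m/s and x of mount2_mid in the frame of tray between -0.082 and 0.082 m and y of mount2_mid in the frame of tray between -0.062 and 0.062 m and x of mount3_mid in the frame of tray between -0.082 and 0.082 m and y of mount3_mid in the frame of tray between -0.062 and 0.062 m); the robot touches nothing.
It fails at once if the box is tipped before its hood has been swung fully back (value of joint sample_box above 0.35 rad and value of joint hood below 2.2 rad).
It fails at once if a specimen is touched by the robot (contact force between any of mount1, mount2, mount3 and the fingers above 0.5 N or contact force between any of mount1, mount2, mount3 and the arm above 0.5 N).
It fails at once if a bystander (either dish or the jar) is disturbed (distance of any of dish_a, dish_b, jar from where it was at the start of the episode above 0.015 m).
It also fails if it takes over 70 s, if anything falls off the work surface, if the arm or the gripper's body presses on something with over 40 N, if the wrist force passes 120 N, or if a joint passes its speed limit or range.

### The arm

A 7-joint arm with a two-finger parallel gripper is mounted at the origin on the work surface. World frame = base frame: x ahead of the robot, y to its left, z up, the work surface at z = 0. Lengths are in mm, angles in rad, forces in N, time in s.
With the tool pointing down it reaches from about 400 to 850 mm from the base axis. Payload 4.4 kg.
Tool frame: the origin (TCP) lies between the finger pads; the fingertips stand 22 mm ahead of it and the grasp point (between the pads) lies 3 mm ahead of it; x points along the fingers, y is the direction in which the jaws open and shut, and the axes are right-handed (so a half turn about x gives the same grasp; the last joint's range is limited). The gripper opens to 94 mm and grips with 3 to 60 N. Pads are 16 mm wide; open, the fingers measure 119 mm over their backs; the gripper's body (75 mm by 177 mm) begins 78 mm behind the grasp point.
Start: joints at [-1.192, 0.628, 0.038, 1.517, -0.027, 0.996, -0.02], TCP at [279.659, 586.778, 227.478] pointing down, gripper open.
Joint ranges: [-3.06, 3.06], [-0.37, 2.12], [-1.25, 1.32], [0.18, 2.47], [-1.1, 4.24], [0.23, 1.98], [-2.94, 2.94]. Speed limits (rad/s): [2.57, 2.57, 3.14, 3.14, 3.14, 3.14, 3.14].

### API

Orientations are given as a rotation vector (axis times angle).
In Python, from plant import arm gives the robot as it stands. The module is installed in compiled form; this text tells all that it offers.
- The arm moves only by the shell command python3 -m jog 'ROWS' [OPENING] [FORCE]. ROWS is JSON, one flat list of numbers, 4 for each row, row after row: the shift along the tool's x, y, z in m, then the turn about the tool's x in rad. In form: [x, y, z, yaw, x, y, z, yaw, ...]. A call has 1 to 5 rows; each row is the pose to reach, as a shift and turn from the pose commanded when the call began, along the tool's axes at that moment; what a row does not reach only later rows make up. A row lasts 1/8 s, in which the tool goes at most 62.5 mm and 10.7 degrees, less where a joint would pass 70% of its speed; a pose out of reach is approached as far as the arm can. A call with a gripper value outside its range is refused whole. OPENING is the opening, from 0 (shut) to 1 (fully open), set as the call begins (- or left out, the last holds). The fingers move at their own pace and stop on an object; FORCE is the grip in N (left out, the last holds). Time passes only in rows, so rows that repeat a pose let the fingers close. It gives the time, the measured TCP pose, the force and the opening at its end, in the units of the state.
- arm.get_obs(): the state, without advancing time (a new reading comes with each control period).
- arm.snapshot(name): name is "side" or "top"; returns the picture (420x560x3 uint8, red, green, blue); there is no depth.
- arm.calibration(name): a dict with "vfov" (degrees; the focal length in pixels is half the picture's height over the tangent of half this angle, whatever the lens; pixels are square), "cx", "cy" (the principal point, pixels), "k1" (the pictures are not rectified: a ray, as slopes to the right and down, at radius r is drawn at 1 + k1 r^2 times it, then the intrinsics apply), "world_from_camera" (4x4, takes a point from camera to world coordinates). Camera axes: x right, y up, looking along -z (the intrinsics and any distortion apply to the point x, -y, -z); pixel columns grow to the right and rows downward; lengths in mm; the calibration is good to about 2 mm. A picture is of the moment at which its call begins. calibration takes no time and is no camera call.
- arm.finish_job(): hands the job in, once; it reports no verdict.
The state is a dict: "time_s": time; "joint_pos": joint angles; "qd": joint speeds; "effort": joint torques, N m; "position": TCP position; "eef_rot": TCP orientation; "ft_force": force on the tool from outside, world axes, zero at the start; "ft_torque": the same for the moment, N m; "finger_gap": finger opening in mm.
Only numpy, scipy, OpenCV 4.12 (cv2) and the standard library are available. Lean on these libraries where they do the work, as an engineer would, in place of code of your own. Each camera call takes 0.05 s, during which the arm holds its last target.

## Working session

There is one attempt and no reset: what is moved stays moved. The work goes in short steps, Python scripts to look and compute and a shell command to move; the robot and the scene stay as the last step left them, time stands still between calls to the robot, and variables do not carry over. Pictures are saved under pics/ and viewed, and the job is handed in when it is done.

```bash
mkdir -p pics; ls; python3 - <<'E'
from plant import arm
import cv2
print(arm.get_obs())
for n in("side","top"):
    im=arm.snapshot(n); cv2.imwrite(f"pics/{n}0.png",im[:,:,::-1]); print(n,arm.calibration(n))
E
```

```text
pics
{'time_s': 0.0, 'joint_pos': array([-1.19179318,  0.62933534,  0.03846835,  1.51833493, -0.02699895,
        0.99631095, -0.02002065]), 'qd': array([-0.00046142,  0.00013145, -0.00196762, -0.0007206 , -0.00066709,
       -0.0015174 ,  0.00223232]), 'effort': array([ 1.05180803e-03, -5.49728823e+01,  1.14417091e+00, -1.86623240e+01,
       -5.20798552e-02,  2.38783972e-02,  1.72262544e-04]), 'position': array([279.40413577, 586.20097251, 226.57215278]), 'eef_rot': array([ 0.3474264 ,  1.54287271, -0.35032404]), 'ft_force': array([ 0.05674093,  1.21001172, -0.19233102]), 'ft_torque': array([-0.02362459,  0.03637699,  0.00186816]), 'finger_gap': 94.04003477457557}
side {'vfov': 57.553250962407, 'cx': 282.52665428750765, 'cy': 202.97833086717515, 'k1': -0.01876177424871971, 'world_from_camera': array([[-9.77092298e-01,  1.60244919e-01, -1.40043592e-01,
         5.09835635e+02],
       [-2.12815346e-01, -7.37330601e-01,  6.41134318e-01,
         5.05584053e+02],
       [-5.19908867e-04,  6.56250829e-01,  7.54542629e-01,
         8.16733251e+02],
       [ 0.00000000e+00,  0.00000000e+00,  0.00000000e+00,
         1.00000000e+00]])}
top {'vfov': 43.52268585179794, 'cx': 271.46624128445296, 'cy': 211.84588801454342, 'k1': 0.0031708253887831645, 'world_from_camera': array([[-2.06641001e-02,  9.97537534e-01, -6.70213584e-02,
         5.50016328e+02],
       [-9.99706830e-01, -2.14621049e-02, -1.12085646e-02,
        -6.98029310e+01],
       [-1.26193834e-02,  6.67700949e-02,  9.97688581e-01,
         1.42264608e+03],
       [ 0.00000000e+00,  0.00000000e+00,  0.00000000e+00,
         1.00000000e+00]])}
```

View pics/side0.png

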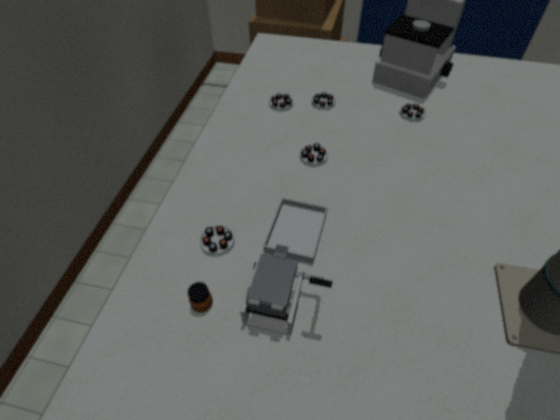

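View pics/top0.png

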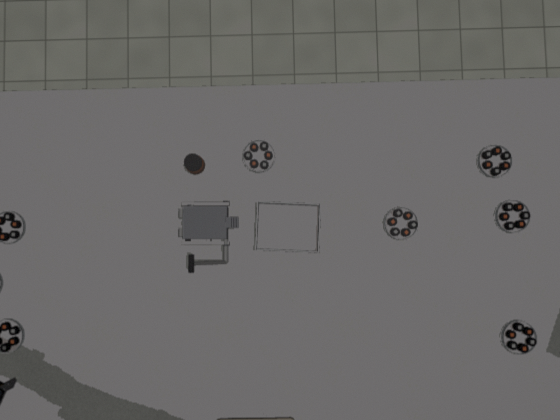

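```bash
cat > h.py <<'E'
import numpy as np, cv2
from plant import arm
def cal(n):
    c=arm.calibration(n); f=210/np.tan(np.radians(c["vfov"]/2))
    K=np.array([[f,0,c["cx"]],[0,f,c["cy"]],[0,0,1]]); return K,np.array([c["k1"],0,0,0,0.]),c["world_from_camera"]
def ray(n,uv):
    K,d,T=cal(n); p=cv2.undistortPoints(np.array(uv,float).reshape(-1,1,2),K,d)[:,0]
    v=np.c_[p[:,0],-p[:,1],-np.ones(len(p))]@T[:3,:3].T
    return T[:3,3],v
def onz(n,uv,z):
    o,v=ray(n,uv); return o+v*((z-o[2])/v[:,2])[:,None]
def tri(a,b):
    o1,v1=ray("top",[a]);o2,v2=ray("side",[b]);v1=v1[0];v2=v2[0]
    s=np.linalg.lstsq(np.c_[v1,-v2],o2-o1,rcond=None)[0]
    p=o1+s[0]*v1;q=o2+s[1]*v2
    return (p+q)/2,np.linalg.norm(p-q)
def proj(n,P):
    K,d,T=cal(n); W=np.linalg.inv(T); c=np.atleast_2d(P)@W[:3,:3].T+W[:3,3]
    c=c*[1,-1,-1]; return cv2.projectPoints(c.reshape(-1,1,3),np.zeros(3),np.zeros(3),K,d)[0][:,0]
E
python3 - <<'E'
import cv2,numpy as np
a=cv2.imread("pics/top0.png");b=cv2.imread("pics/side0.png")
g=lambda i:np.clip(255*(i/255.)**.6,0,255).astype(np.uint8)
cv2.imwrite("pics/top0z.png",cv2.resize(g(a[130:290,170:350]),None,fx=4,fy=3.75 and 4,interpolation=cv2.INTER_CUBIC)[:600])
cv2.imwrite("pics/side0z.png",cv2.resize(g(b[190:345,180:345]),None,fx=3.8,fy=3.8,interpolation=cv2.INTER_CUBIC))
E
```

```text
(no output)
```

View pics/top0z.png

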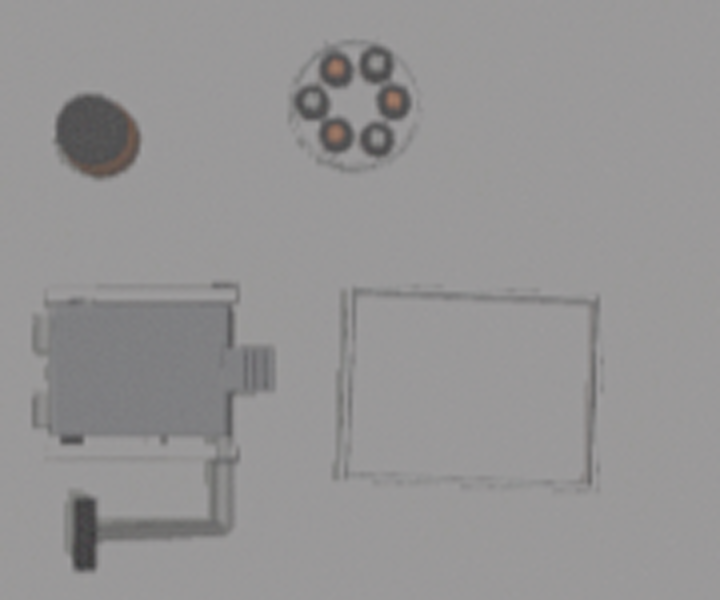

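View pics/side0z.png

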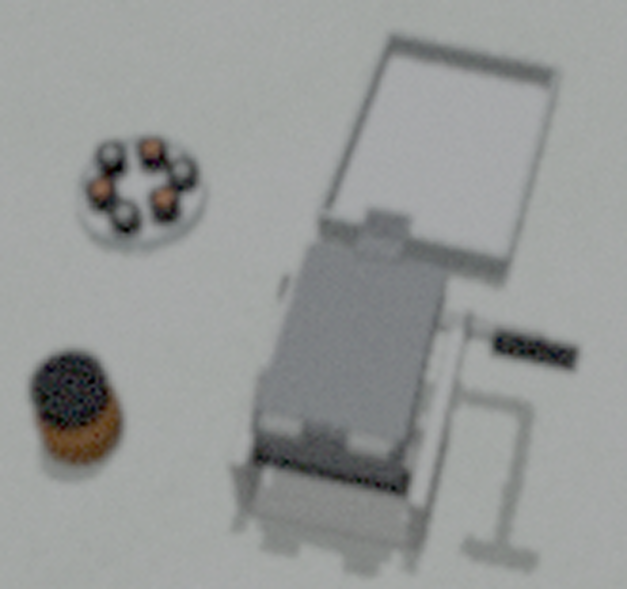

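```bash
python3 - <<'E'
from h import *
np.set_printoptions(precision=1,suppress=True)
t=lambda p:(np.array(p)-1.5)/4+[170,130]
s=lambda p:(np.array(p)-1.4)/3.8+[180,190]
print("bar",tri(t((85,533)),s((535,349))))
print("tabtop",tri(t((274,369)),s((390,212))))
print("hood corners z~112",onz("top",t([(50,303),(50,436),(232,303),(232,436)]),112))
print("tray z30 top",onz("top",t([(346,290),(597,298),(590,487),(336,478)]),30))
print("tray z30 side",onz("side",s([(393,38),(557,72),(505,272),(322,220)]),30))
print("jar",onz("top",t([(93,129)]),60),"dishb",onz("top",t([(356,105)]),16),"dish_a",onz("top",[(400.5,223)],16))
print("arms z66 ",onz("top",t([(238,285),(238,460)]),66))
E
```

```text
bar (array([517.1, 137.3, 175.4]), np.float64(0.22218123610608181))
tabtop (array([614.7,  28.7, 111. ]), np.float64(0.13702544653537002))
hood corners z~112 [[659.1 168.3 112. ]
 [575.9 169.1 112. ]
 [656.6  54.3 112. ]
 [573.6  55.5 112. ]]
tray z30 top [[ 670.3  -13.9   30. ]
 [ 661.4 -180.3   30. ]
 [ 536.5 -172.4   30. ]
 [ 545.9   -5.    30. ]]
tray z30 side [[ 657.  -175.1   30. ]
 [ 536.6 -168.4   30. ]
 [ 545.7    3.4   30. ]
 [ 668.7  -10.5   30. ]]
jar [[777.  148.5  60. ]] dishb [[796.7 -22.5  16. ]] dish_a [[ 607.3 -397.5   16. ]]
arms z66  [[672.   54.5  66. ]
 [558.9  56.3  66. ]]
```

```bash
cat >> h.py <<'E'
from scipy.spatial.transform import Rotation as Ro
def go(x,y,z,jaw=None):
    """shift in tool axes (m) to a world TCP target (mm); jaw = wanted world heading of jaw axis (rad)"""
    o=arm.get_obs(); R=Ro.from_rotvec(o["eef_rot"]).as_matrix()
    s=R.T@(np.array([x,y,z])-o["position"])/1000
    h=np.arctan2(R[1,1],R[0,1]); out=""
    if jaw is not None:
        d=(jaw-h+np.pi/2)%np.pi-np.pi/2; out=f" yaw {-d:.3f} (other {-d+np.pi*np.sign(d):.3f})"
    print("pos",o["position"].round(1),"shift",s.round(4),out,"j7",o["joint_pos"][6].round(2))
def st():
    o=arm.get_obs(); R=Ro.from_rotvec(o["eef_rot"]).as_matrix()
    print("t",o["time_s"],"p",o["position"].round(1),"F",o["ft_force"].round(1),"gap",o["finger_gap"].round(1),"jaw",np.arctan2(R[1,1],R[0,1]).round(3))
    print(R.round(3),o["joint_pos"].round(2))
E
python3 - <<'E'
from h import *
st()
go(598,-206,300,-.0206)
E
```

```text
Traceback (most recent call last):
  File "h.py", line 31, in st
    print("t",o["time_s"],"p",o["position"].round(1),"F",o["ft_force"].round(1),"gap",o["finger_gap"].round(1),"jaw",np.arctan2(R[1,1],R[0,1]).round(3))
                                                                                      ^^^^^^^^^^^^^^^^^^^^^
AttributeError: 'float' object has no attribute 'round'
```

```bash
sed -i 's/o\["finger_gap"\].round(1)/round(o["finger_gap"],1)/' h.py
python3 - <<'E'
from h import *
st()
go(598,-206,300,-.0206)
E
```

```text
t 0.1 p [279.4 586.3 226.7] F [0.  0.1 0.8] gap 93.8 jaw 1.126
[[-0.001  0.43   0.903]
 [-0.001  0.903 -0.43 ]
 [-1.    -0.002 -0.   ]] [-1.19  0.63  0.04  1.52 -0.03  1.   -0.02]
pos [279.4 586.3 226.7] shift [-0.0724 -0.5783  0.6285]  yaw 1.147 (other -1.995) j7 -0.02
```

```bash
python3 -m jog '[-0.06,0,0,0.18, -0.072,-0.04,0.044,0.36, -0.072,-0.08,0.088,0.54, -0.072,-0.12,0.132,0.72, -0.072,-0.16,0.176,0.9]' 1
python3 - <<'E'
from h import *
go(598,-206,300,-.0206)
E
```

```text
time_s: 0.72
position: [370.0, 364.6, 299.4]
eef_rot: [1.045, 1.305, -1.046]
ft_force: [1.1, -0.1, 1.0]
finger_gap: 94.3
pos [370.  364.6 299.4] shift [-0.0007  0.0978  0.6067]  yaw 0.241 (other -2.901) j7 -0.47
```

```bash
python3 -m jog '[0,0.01,0.061,0.05, 0,0.02,0.122,0.1, 0,0.03,0.183,0.15, 0,0.04,0.244,0.2, 0,0.05,0.305,0.24]'
python3 - <<'E'
from h import *
go(598,-206,300,-.0206)
E
```

```text
time_s: 1.35
position: [487.1, 78.9, 299.4]
eef_rot: [1.22, 1.202, -1.22]
ft_force: [0.3, 1.2, -0.6]
finger_gap: 94.2
pos [487.1  78.9 299.4] shift [-0.0007  0.1152  0.2832]  yaw 0.006 (other -3.136) j7 -0.03
```

```bash
python3 -m jog '[0,0.023,0.057,0, 0,0.046,0.114,0, 0,0.069,0.17,0, 0,0.092,0.227,0, 0,0.115,0.283,0.006]'
python3 - <<'E'
from h import *
go(598,-206,120,-.0206)
E
```

```text
time_s: 1.98
position: [598.2, -205.6, 299.0]
eef_rot: [1.224, 1.201, -1.224]
ft_force: [1.2, 1.0, 0.1]
finger_gap: 94.4
pos [ 598.2 -205.6  299. ] shift [ 1.79e-01 -1.00e-04  5.00e-04]  yaw 0.001 (other -3.141) j7 0.51
```

```bash
python3 -m jog '[0.06,0,0,0, 0.12,0,0,0, 0.18,0,0,0, 0.24,0,0,0, 0.268,0,0,0]'
python3 - <<'E'
from h import *
go(610,-68,30,-.0206)
for n in("side","top"):
    cv2.imwrite(f"pics/{n}1.png",arm.snapshot(n)[:,:,::-1])
a=cv2.imread("pics/top1.png")[130:290,170:350];b=cv2.imread("pics/side1.png")[150:345,180:380]
a=cv2.resize(a,(450,400));b=cv2.resize(b,(350,341));c=np.zeros((400,800,3),np.uint8);c[:,:450]=a;c[:341,450:]=b
cv2.imwrite("pics/c1.png",np.clip(c*1.8,0,255))
E
```

```text
time_s: 2.6
position: [595.3, -202.8, 27.4]
eef_rot: [1.223, 1.205, -1.227]
ft_force: [0.4, -1.0, 1.0]
finger_gap: 94.3
pos [ 595.3 -202.8   27.4] shift [-0.0024  0.012  -0.1351]  yaw 0.001 (other -3.141) j7 0.64[ WARN:0@4.206] global loadsave.cpp:1063 imwrite_ Unsupported depth image for selected encoder is fallbacked to CV_8U.
```

View pics/c1.png

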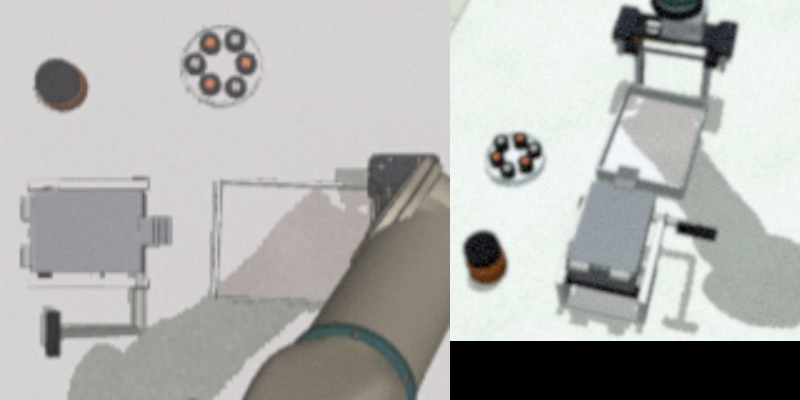

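```bash
python3 -m jog '[-0.002,0,-0.015,0, -0.002,0,-0.025,0, -0.002,0.002,-0.04,0, -0.002,0.004,-0.055,0, -0.002,0.006,-0.07,0]'
python3 -m jog '[0,0.002,-0.012,0, 0,0.004,-0.024,0, 0,0.005,-0.034,0, 0,0.006,-0.042,0, 0,0.006,-0.042,0]'
python3 - <<'E'
from h import *
go(612,-68,30,-.0206)
a=arm.snapshot("top");cv2.imwrite("pics/top2.png",a[:,:,::-1]);b=arm.snapshot("side")
a=a[130:290,170:350,::-1];b=b[150:345,180:380,::-1]
a=cv2.resize(a,(450,400));b=cv2.resize(b,(350,341));c=np.zeros((400,800,3),np.uint8);c[:,:450]=a;c[:341,450:]=b
cv2.imwrite("pics/c2.png",np.clip(c*1.8,0,255).astype(np.uint8))
E
```

```text
time_s: 3.32
position: [606.3, -135.7, 35.4]
eef_rot: [1.223, 1.194, -1.224]
ft_force: [-0.7, -7.1, 4.5]
finger_gap: 94.0
time_s: 3.95
position: [613.3, -92.2, 35.0]
eef_rot: [1.224, 1.197, -1.222]
ft_force: [-0.0, -3.1, 2.0]
finger_gap: 94.0
pos [613.3 -92.2  35. ] shift [ 0.005  -0.0018 -0.0242]  yaw 0.002 (other -3.140) j7 0.49
```

View pics/c2.png

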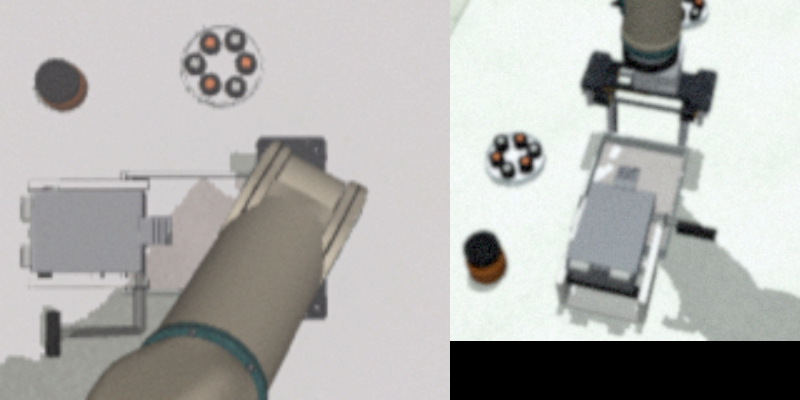

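```bash
python3 -m jog '[0.003,0,-0.006,0, 0.003,0,-0.012,0, 0.003,-0.001,-0.017,0, 0.003,-0.001,-0.02,0, 0.003,-0.001,-0.02,0]'
python3 -m jog '[0,0,-0.002,0, 0,0,-0.004,0, 0,0,-0.006,0,0,0,-0.006,0]'
python3 - <<'E'
from h import *
go(612,-68,30,-.0206)
a=arm.snapshot("top");cv2.imwrite("pics/top3.png",a[:,:,::-1]);b=arm.snapshot("side")
cv2.imwrite("pics/side3.png",b[:,:,::-1])
a=a[130:290,170:350,::-1];b=b[150:345,180:380,::-1]
a=cv2.resize(a,(450,400));b=cv2.resize(b,(350,341));c=np.zeros((400,800,3),np.uint8);c[:,:450]=a;c[:341,450:]=b
cv2.imwrite("pics/c3.png",np.clip(c*1.8,0,255).astype(np.uint8))
E
```

```text
time_s: 4.68
position: [612.2, -73.6, 31.2]
eef_rot: [1.225, 1.196, -1.224]
ft_force: [0.1, -4.8, 3.8]
finger_gap: 94.0
time_s: 5.18
position: [612.1, -70.4, 31.2]
eef_rot: [1.223, 1.193, -1.226]
ft_force: [0.6, -9.5, 3.6]
finger_gap: 94.1
pos [612.1 -70.4  31.2] shift [ 0.0012 -0.0002 -0.0024]  yaw -0.001 (other 3.140) j7 0.46
```

View pics/c3.png

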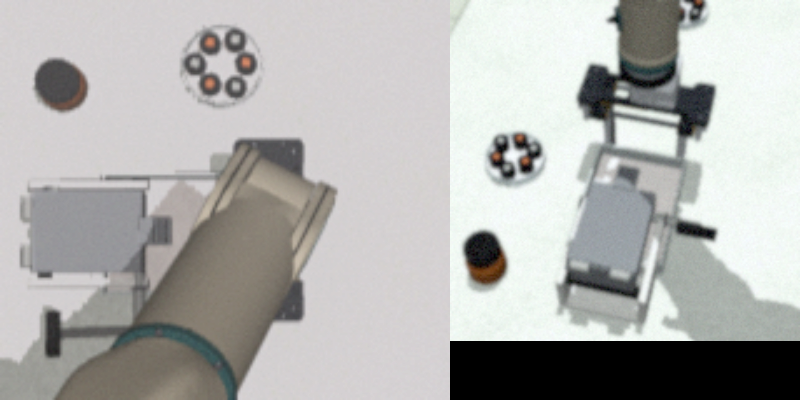

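```bash
python3 -m jog '[0,0,-0.003,0, 0,0,-0.005,0, 0,0,-0.005,0]'
python3 - <<'E'
from h import *
st()
E
```

```text
time_s: 5.65
position: [612.1, -70.2, 31.3]
eef_rot: [1.219, 1.188, -1.229]
ft_force: [1.7, -17.4, 1.8]
finger_gap: 93.6
t 5.65 p [612.1 -70.2  31.3] F [  1.7 -17.4   1.8] gap 93.6 jaw -0.023
[[ 0.003  1.    -0.023]
 [-0.011 -0.023 -1.   ]
 [-1.     0.003  0.011]] [-0.15  0.87  0.35  1.76 -0.47  0.59  0.46]
```

```bash
python3 -m jog '[0,0,0.015,0, 0,0,0.05,0, -0.06,0,0.1,0, -0.12,0,0.13,0, -0.18,0,0.13,0]'
python3 - <<'E'
from h import *
st()
a=arm.snapshot("top");cv2.imwrite("pics/top4.png",a[:,:,::-1]);b=arm.snapshot("side")
cv2.imwrite("pics/side4.png",b[:,:,::-1])
a=a[170:250,170:310,::-1];b=b[190:345,180:345,::-1]
cv2.imwrite("pics/top4z.png",np.clip(cv2.resize(a,None,fx=5,fy=5)*1.8,0,255).astype(np.uint8))
cv2.imwrite("pics/side4z.png",np.clip(cv2.resize(b,None,fx=3.8,fy=3.8)*1.2,0,255).astype(np.uint8))
go(615,35,300)
E
```

```text
time_s: 6.28
position: [607.7, -190.0, 195.8]
eef_rot: [1.226, 1.202, -1.227]
ft_force: [0.7, 0.2, 0.3]
finger_gap: 93.8
t 6.275 p [ 607.7 -190.   195.8] F [0.7 0.2 0.3] gap 93.8 jaw -0.022
[[-0.003  1.    -0.022]
 [ 0.002 -0.022 -1.   ]
 [-1.    -0.003 -0.002]] [ 0.    0.68  0.44  1.6  -0.34  0.94  0.53]
pos [ 612.5 -191.1  201.8] shift [-0.0985 -0.0012 -0.226 ]  j7 0.54
```

View pics/top4z.png

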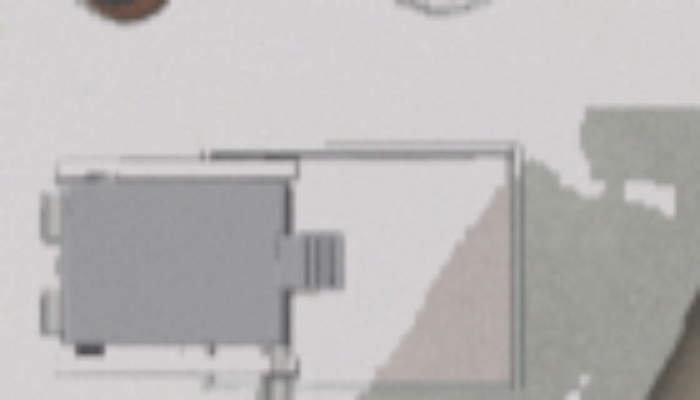

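View pics/side4z.png

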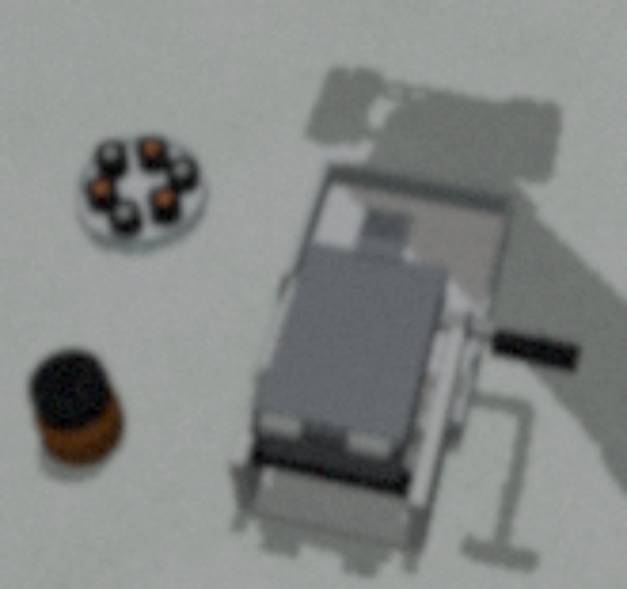

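```bash
python3 - <<'E'
from h import *
p=onz("top",(np.array([(520,146),(522,390),(205,150),(300,236),(300,290)])-2)/5+[170,170],30);print(p.round(1))
t=lambda p:(np.array(p)-2)/5+[170,170]
s=lambda p:(np.array(p)-1.4)/3.8+[180,190]
print(tri(t((344,232)),s((367,208))),tri(t((344,290)),s((411,215))))
print(onz("top",t([(344,232),(344,290)]),111).round(1))
go(615,35,180,-.0206)
E
```

```text
[[678.2 -60.5  30. ]
 [548.8 -58.9  30. ]
 [679.7 107.1  30. ]
 [632.8  57.2  30. ]
 [604.1  57.7  30. ]]
(array([629.1762674 ,  27.83822319, 109.5531996 ]), np.float64(0.8322622326825091)) (array([601.31525573,  28.34339357, 111.40651753]), np.float64(1.6701056121280984))
[[629.5  27.8 111. ]
 [600.5  28.3 111. ]]
pos [ 612.5 -191.1  201.8] shift [ 0.0215 -0.0025 -0.2261]  yaw -0.001 (other 3.141) j7 0.54
```

```bash
python3 -m jog '[0,0,-0.06,0, 0,-0.001,-0.12,0, 0,-0.002,-0.18,0, 0,-0.0025,-0.226,0, 0,-0.0025,-0.226,0]'
python3 - <<'E'
from h import *
go(615,35,118,-.0206)
E
```

```text
time_s: 7.0
position: [609.6, 45.0, 193.3]
eef_rot: [1.219, 1.212, -1.217]
ft_force: [0.3, -0.6, -0.3]
finger_gap: 93.9
pos [609.6  45.  193.3] shift [0.0753 0.0059 0.0104]  yaw 0.011 (other -3.131) j7 0.19
```

```bash
python3 -m jog '[0,0,0,0, 0,0,0,0]' >/dev/null
python3 - <<'E'
from h import *
go(615,35,118,-.0206)
E
```

```text
pos [610.7  35.2 194.9] shift [0.0769 0.0043 0.0001]  yaw -0.002 (other 3.140) j7 0.19
```

```bash
python3 -m jog '[0.03,0.004,0,0, 0.06,0.004,0,0, 0.077,0.004,0,0, 0.077,0.004,0,0, 0.077,0.004,0,0]'
python3 - <<'E'
from h import *
go(615,35,118,-.0206)
E
```

```text
time_s: 7.88
position: [615.9, 36.1, 119.1]
eef_rot: [1.225, 1.198, -1.223]
ft_force: [-0.3, -0.4, 0.1]
finger_gap: 94.0
pos [615.9  36.1 119.1] shift [ 0.0011 -0.0009  0.0011]  yaw -0.000 (other 3.141) j7 0.24
```

Close on the tab sides.

```bash
python3 -m jog '[0.001,0,0.001,0, 0.001,0,0.001,0, 0.001,0,0.001,0, 0.001,0,0.001,0, 0.001,0,0.001,0]' 0.2 15
python3 - <<'E'
from h import *
st()
E
```

```text
time_s: 8.5
position: [615.1, 35.7, 117.2]
eef_rot: [1.224, 1.2, -1.224]
ft_force: [0.5, -0.7, -0.9]
finger_gap: 47.5
t 8.5 p [615.1  35.7 117.2] F [ 0.5 -0.7 -0.9] gap 47.5 jaw -0.02
[[ 0.    1.   -0.02]
 [ 0.   -0.02 -1.  ]
 [-1.    0.   -0.  ]] [-0.35  0.75  0.41  1.72 -0.41  0.75  0.24]
```

```bash
python3 -m jog '[0,0,0,0, 0,0,0,0, 0,0,0,0, 0,0,0,0, 0,0,0,0]' 0.2 15
python3 - <<'E'
from h import *
st()
H=np.array([170,107.]);p0=np.array([35.7,107.]);r=H[0]-p0[0]
for th in np.arange(0.0,2.11,.15):
    print(th.round(2),"tool x %.4f z %.4f"%(-(r*np.sin(th))/1000, -(r*(1-np.cos(th)))/1000), "y", (H[0]-r*np.cos(th)).round(0))
E
```

```text
time_s: 9.12
position: [614.7, 35.6, 117.1]
eef_rot: [1.224, 1.2, -1.224]
ft_force: [-1.4, 0.9, 0.8]
finger_gap: 27.7
t 9.125 p [614.7  35.6 117.1] F [-1.4  0.9  0.8] gap 27.7 jaw -0.02
[[-0.001  1.    -0.02 ]
 [ 0.    -0.02  -1.   ]
 [-1.    -0.001 -0.   ]] [-0.35  0.75  0.41  1.72 -0.41  0.75  0.24]
0.0 tool x -0.0000 z -0.0000 y 36.0
0.15 tool x -0.0201 z -0.0015 y 37.0
0.3 tool x -0.0397 z -0.0060 y 42.0
0.45 tool x -0.0584 z -0.0134 y 49.0
0.6 tool x -0.0758 z -0.0235 y 59.0
0.75 tool x -0.0915 z -0.0360 y 72.0
0.9 tool x -0.1052 z -0.0508 y 87.0
1.05 tool x -0.1165 z -0.0675 y 103.0
1.2 tool x -0.1252 z -0.0856 y 121.0
1.35 tool x -0.1310 z -0.1049 y 141.0
1.5 tool x -0.1340 z -0.1248 y 160.0
1.65 tool x -0.1339 z -0.1449 y 181.0
1.8 tool x -0.1308 z -0.1648 y 201.0
1.95 tool x -0.1248 z -0.1840 y 220.0
2.1 tool x -0.1159 z -0.2021 y 238.0
```

```bash
python3 -m jog '[-0.01,0,-0.0005,0, -0.02,0,-0.0015,0, -0.03,0,-0.0035,0, -0.0397,0,-0.006,0, -0.0397,0,-0.006,0]'
python3 - <<'E'
from h import *
st()
b=arm.snapshot("side")[150:345,180:380,::-1]
cv2.imwrite("pics/s5.png",np.clip(cv2.resize(b,None,fx=3,fy=3)*1.3,0,255).astype(np.uint8))
E
```

```text
time_s: 9.75
position: [614.9, 42.4, 157.5]
eef_rot: [1.224, 1.201, -1.223]
ft_force: [-1.6, 2.0, -3.2]
finger_gap: 27.5
t 9.75 p [614.9  42.4 157.5] F [-1.6  2.  -3.2] gap 27.5 jaw -0.019
[[-0.     1.    -0.019]
 [ 0.001 -0.019 -1.   ]
 [-1.    -0.    -0.001]] [-0.38  0.7   0.44  1.69 -0.38  0.83  0.21]
```

View pics/s5.png

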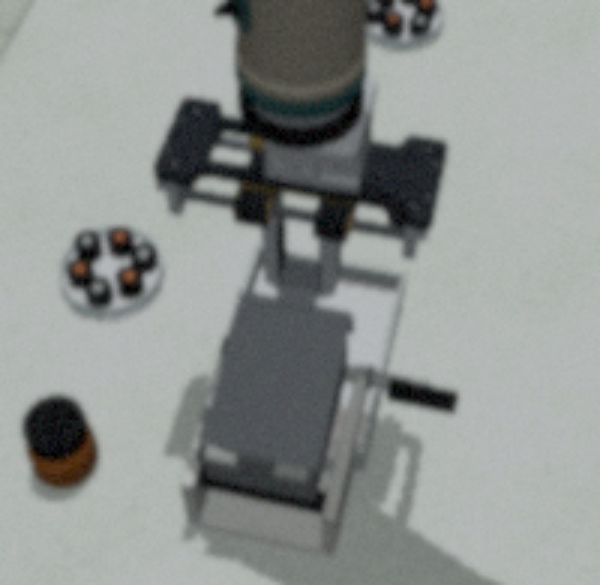

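```bash
python3 -m jog '[-0.0187,0,-0.0074,0, -0.0361,0,-0.0175,0, -0.0518,0,-0.03,0, -0.0655,0,-0.0448,0, -0.0768,0,-0.0615,0]'
python3 - <<'E'
from h import *
st()
b=arm.snapshot("side")[150:345,180:380,::-1]
cv2.imwrite("pics/s6.png",np.clip(cv2.resize(b,None,fx=3,fy=3)*1.3,0,255).astype(np.uint8))
E
```

```text
time_s: 10.42
position: [616.1, 103.8, 234.3]
eef_rot: [1.223, 1.2, -1.225]
ft_force: [-1.9, 0.9, -5.1]
finger_gap: 27.9
t 10.425 p [616.1 103.8 234.3] F [-1.9  0.9 -5.1] gap 27.9 jaw -0.02
[[-0.001  1.    -0.02 ]
 [-0.001 -0.02  -1.   ]
 [-1.    -0.001  0.001]] [-0.5   0.63  0.49  1.59 -0.33  1.    0.07]
```

View pics/s6.png

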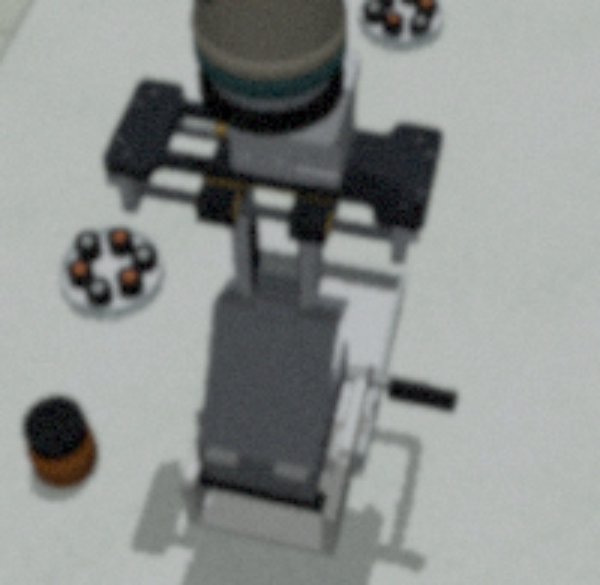

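```bash
python3 -m jog '[-0.0087,0,-0.0181,0, -0.0145,0,-0.0374,0, -0.0175,0,-0.0573,0, -0.0174,0,-0.0774,0, -0.0143,0,-0.0973,0]'
python3 - <<'E'
from h import *
st()
b=arm.snapshot("side")[150:345,180:380,::-1]
cv2.imwrite("pics/s7.png",np.clip(cv2.resize(b,None,fx=3,fy=3)*1.3,0,255).astype(np.uint8))
E
```

```text
time_s: 11.1
position: [618.2, 202.0, 248.0]
eef_rot: [1.224, 1.2, -1.224]
ft_force: [-3.8, -1.3, -2.2]
finger_gap: 27.7
t 11.1 p [618.2 202.  248. ] F [-3.8 -1.3 -2.2] gap 27.7 jaw -0.02
[[-0.    1.   -0.02]
 [ 0.   -0.02 -1.  ]
 [-1.   -0.   -0.  ]] [-0.64  0.65  0.49  1.5  -0.33  1.07 -0.09]
```

View pics/s7.png

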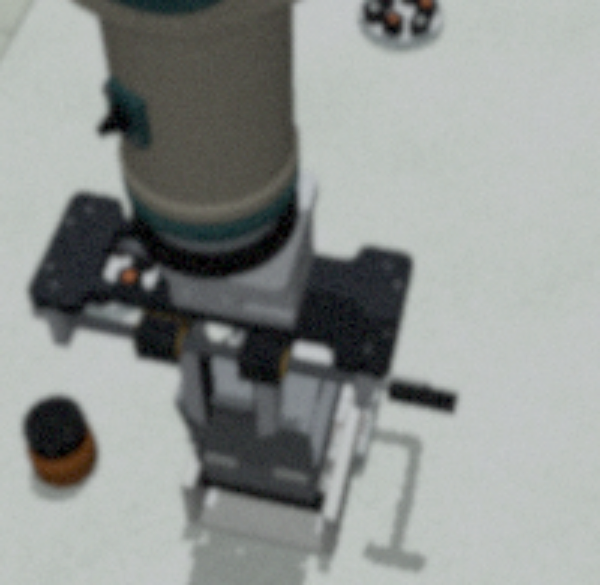

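```bash
python3 -m jog '[0.006,0,-0.0192,0, 0.0149,0,-0.0373,0, 0.0263,0,-0.0539,0, 0.0263,0,-0.0539,0]'
python3 -m jog '[0,0,0,0, 0,0,0,0, 0,0,0,0, -0.01,0,0,0, -0.03,0,0,0]' 0.55
python3 - <<'E'
from h import *
st()
b=arm.snapshot("side")[100:345,150:380,::-1]
cv2.imwrite("pics/s8.png",np.clip(cv2.resize(b,None,fx=2.4,fy=2.4)*1.3,0,255).astype(np.uint8))
E
```

```text
time_s: 11.65
position: [619.3, 257.0, 220.9]
eef_rot: [1.223, 1.202, -1.221]
ft_force: [-4.3, 1.6, 2.0]
finger_gap: 27.9
time_s: 12.28
position: [619.3, 253.9, 252.0]
eef_rot: [1.224, 1.2, -1.225]
ft_force: [-0.0, 0.1, -0.7]
finger_gap: 51.5
t 12.275 p [619.3 253.9 252. ] F [-0.   0.1 -0.7] gap 51.5 jaw -0.02
[[-0.001  1.    -0.02 ]
 [-0.    -0.02  -1.   ]
 [-1.    -0.001  0.   ]] [-0.7   0.68  0.49  1.44 -0.34  1.11 -0.17]
```

View pics/s8.png

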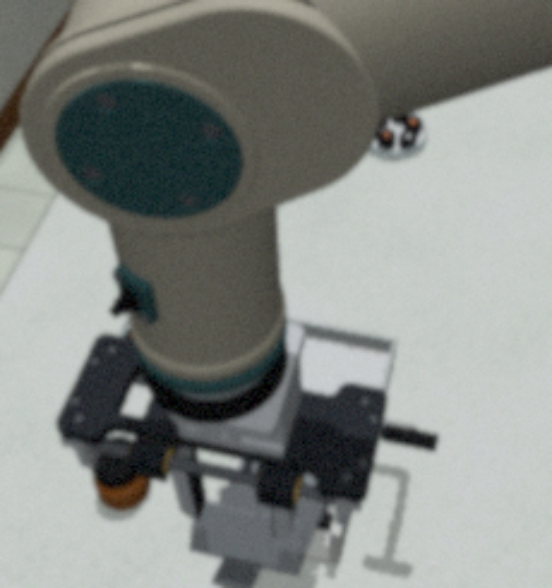

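```bash
python3 -m jog '[-0.05,0,0,0, -0.09,-0.02,0,0, -0.09,-0.06,0.03,-0.15, -0.09,-0.1,0.07,-0.3, -0.09,-0.115,0.115,-0.45]'
python3 -m jog '[0,0,0,-0.18, 0,0,0,-0.36, 0,0,0,-0.54, 0,0,0,-0.72, 0,0,0,-0.9]' 0.7
python3 -m jog '[0,0,0,-0.18, 0,0,0,-0.22, 0,0,0,-0.22]'
python3 - <<'E'
from h import *
go(504,137,300,-.0206+np.pi/2)
st()
a=arm.snapshot("top");b=arm.snapshot("side")
cv2.imwrite("pics/top9.png",a[:,:,::-1]);cv2.imwrite("pics/side9.png",b[:,:,::-1])
a=a[130:290,170:350,::-1];b=b[150:345,180:380,::-1]
a=cv2.resize(a,(450,400));b=cv2.resize(b,(350,341));c=np.zeros((400,800,3),np.uint8);c[:,:450]=a;c[:341,450:]=b
cv2.imwrite("pics/c9.png",np.clip(c*1.5,0,255).astype(np.uint8))
E
```

```text
time_s: 12.95
position: [500.3, 141.1, 342.3]
eef_rot: [0.883, 1.385, -0.88]
ft_force: [1.1, -0.2, 0.3]
finger_gap: 52.0
time_s: 13.58
position: [502.5, 141.3, 342.1]
eef_rot: [0.185, 1.562, -0.184]
ft_force: [0.6, -0.2, -0.9]
finger_gap: 65.7
time_s: 13.95
position: [502.3, 141.4, 341.9]
eef_rot: [0.019, 1.57, -0.018]
ft_force: [-0.7, 0.0, -0.2]
finger_gap: 65.8
pos [502.3 141.4 341.9] shift [ 0.0419 -0.0043  0.0017]  yaw -0.003 (other 3.139) j7 1.3
t 13.95 p [502.3 141.4 341.9] F [-0.7  0.  -0.2] gap 65.8 jaw 1.547
[[ 0.001  0.024  1.   ]
 [ 0.     1.    -0.024]
 [-1.     0.     0.001]] [-0.47  0.33  0.2   1.71 -0.07  1.11  1.3 ]
```

View pics/c9.png

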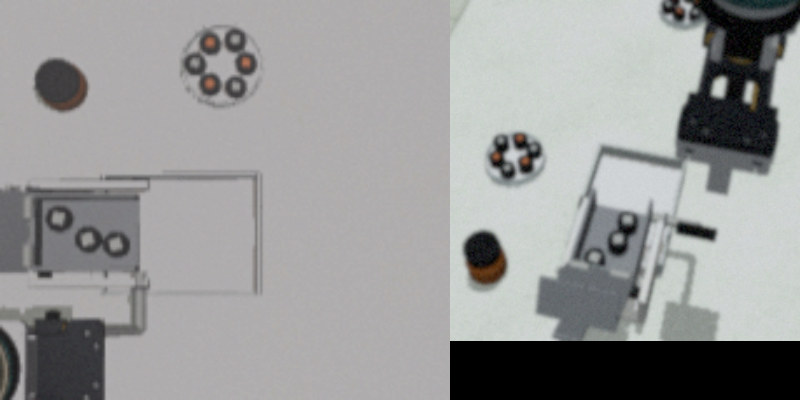

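```bash
python3 -m jog '[0.05,-0.002,0.002,0, 0.1,-0.004,0.002,0, 0.13,-0.004,0.002,0, 0.15,-0.004,0.002,0, 0.158,-0.004,0.002,0]'
python3 -m jog '[0,0,0,0, 0,0,0,0, 0,0,0,0, 0,0,0,0, 0,0,0,0]' 0.24
python3 - <<'E'
from h import *
st();go(504,136,184,-.0206+np.pi/2)
b=arm.snapshot("side")[150:345,180:400,::-1]
cv2.imwrite("pics/s10.png",np.clip(cv2.resize(b,None,fx=3,fy=3)*1.3,0,255).astype(np.uint8))
f=.5586
for a in np.arange(0,1.16,.1): print(a.round(2),"dy %.4f dx %.4f"%((132*np.sin(f-a)-70)/1000,-(132*np.cos(f-a)-112)/1000))
E
```

```text
time_s: 14.68
position: [503.6, 137.4, 182.6]
eef_rot: [0.016, 1.572, -0.018]
ft_force: [1.0, 0.7, 0.2]
finger_gap: 65.9
time_s: 15.3
position: [504.2, 137.6, 183.9]
eef_rot: [0.017, 1.57, -0.016]
ft_force: [0.4, -0.3, -0.3]
finger_gap: 22.7
t 15.3 p [504.2 137.6 183.9] F [ 0.4 -0.3 -0.3] gap 22.7 jaw 1.55
[[ 0.     0.021  1.   ]
 [ 0.     1.    -0.021]
 [-1.     0.     0.   ]] [-0.43  0.51  0.17  1.92 -0.12  0.72  1.35]
pos [504.2 137.6 183.9] shift [-0.0001 -0.0016 -0.0002]  yaw -0.000 (other 3.141) j7 1.35
0.0 dy -0.0000 dx 0.0001
0.1 dy -0.0116 dx -0.0064
0.2 dy -0.0237 dx -0.0116
0.3 dy -0.0362 dx -0.0156
0.4 dy -0.0492 dx -0.0183
0.5 dy -0.0623 dx -0.0198
0.6 dy -0.0755 dx -0.0199
0.7 dy -0.0886 dx -0.0187
0.8 dy -0.1016 dx -0.0162
0.9 dy -0.1142 dx -0.0124
1.0 dy -0.1264 dx -0.0073
1.1 dy -0.1380 dx -0.0011
```

View pics/s10.png

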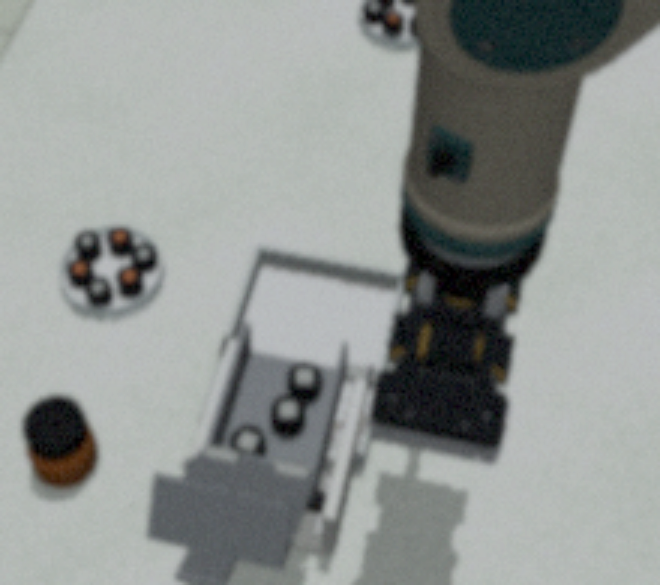

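```bash
python3 -m jog '[-0.002,-0.006,0,0, -0.0064,-0.0166,0,0, -0.009,-0.0226,0,0, -0.0116,-0.0287,0,0, -0.0116,-0.0287,0,0]'
python3 - <<'E'
from h import *
st()
b=arm.snapshot("side")[150:345,180:400,::-1]
cv2.imwrite("pics/s11.png",np.clip(cv2.resize(b,None,fx=3,fy=3)*1.3,0,255).astype(np.uint8))
E
```

```text
time_s: 15.98
position: [504.1, 111.0, 196.6]
eef_rot: [0.019, 1.569, -0.013]
ft_force: [-1.2, 6.3, 5.0]
finger_gap: 22.5
t 15.975 p [504.1 111.  196.6] F [-1.2  6.3  5. ] gap 22.5 jaw 1.551
[[ 0.002  0.02   1.   ]
 [ 0.004  1.    -0.02 ]
 [-1.     0.004  0.002]] [-0.38  0.48  0.17  1.93 -0.12  0.74  1.4 ]
```

View pics/s11.png

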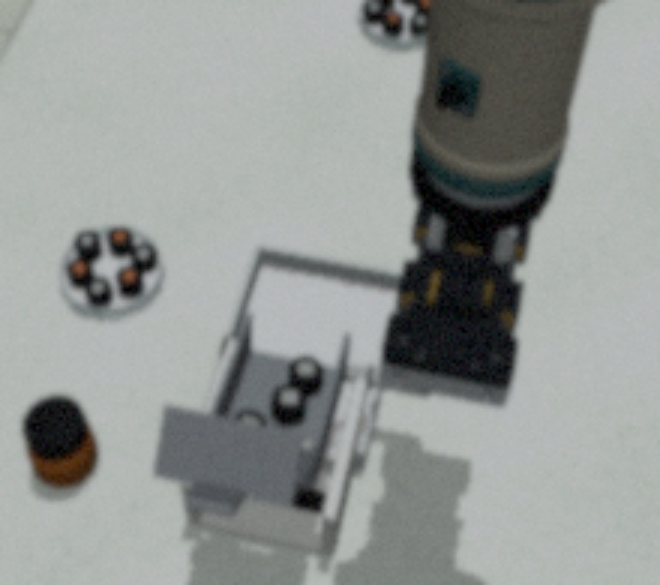

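```bash
python3 -m jog '[-0.002,-0.006,0,0, -0.004,-0.0125,0,0, -0.0055,-0.019,0,0, -0.0067,-0.0255,0,0, -0.0075,-0.032,0,0]'
python3 -m jog '[-0.0005,-0.0066,0,0, -0.0007,-0.0132,0,0, -0.0006,-0.0198,0,0, 0,-0.0263,0,0, 0.0012,-0.0328,0,0]'
python3 - <<'E'
from h import *
st()
b=arm.snapshot("side")[150:345,180:400,::-1]
cv2.imwrite("pics/s12.png",np.clip(cv2.resize(b,None,fx=3,fy=3)*1.3,0,255).astype(np.uint8))
E
```

```text
time_s: 16.65
position: [503.7, 78.3, 203.8]
eef_rot: [0.018, 1.568, -0.013]
ft_force: [0.4, 4.8, 3.9]
finger_gap: 22.4
time_s: 17.27
position: [501.8, 43.4, 201.3]
eef_rot: [0.016, 1.571, -0.017]
ft_force: [-0.2, 3.2, 1.8]
finger_gap: 22.6
t 17.275 p [501.8  43.4 201.3] F [-0.2  3.2  1.8] gap 22.6 jaw 1.55
[[-0.001  0.021  1.   ]
 [-0.     1.    -0.021]
 [-1.    -0.    -0.001]] [-0.26  0.46  0.17  1.95 -0.11  0.74  1.53]
```

View pics/s12.png

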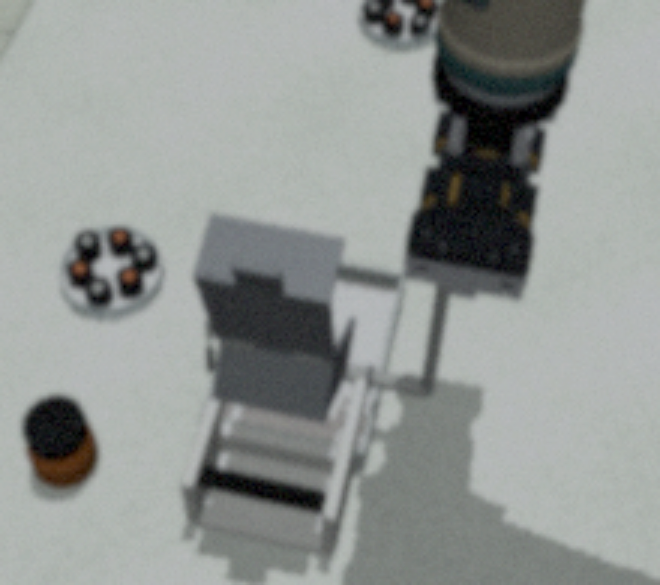

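```bash
python3 -m jog '[0.0015,-0.0065,0,0, 0.0033,-0.013,0,0, 0.005,-0.019,0,0, 0.0072,-0.0255,0,0, 0.0097,-0.0316,0,0]'
python3 -m jog '[0.0025,-0.006,0,0, 0.0052,-0.0122,0,0, 0.0082,-0.018,0,0, 0.0105,-0.0215,0,0, 0.0105,-0.0215,0,0]'
python3 -m jog '[0,0,0,0, 0,0,0,0, 0,0,0,0]'
python3 - <<'E'
from h import *
st()
a=arm.snapshot("top");b=arm.snapshot("side")
a=a[130:290,170:350,::-1];b=b[150:345,180:380,::-1]
a=cv2.resize(a,(450,400));b=cv2.resize(b,(350,341));c=np.zeros((400,800,3),np.uint8);c[:,:450]=a;c[:341,450:]=b
cv2.imwrite("pics/c13.png",np.clip(c*1.5,0,255).astype(np.uint8))
E
```

```text
time_s: 17.95
position: [501.3, 11.9, 191.6]
eef_rot: [0.016, 1.571, -0.017]
ft_force: [-0.9, 2.2, 2.8]
finger_gap: 22.3
time_s: 18.58
position: [500.4, -9.7, 181.0]
eef_rot: [0.017, 1.572, -0.017]
ft_force: [-2.3, 1.9, 0.5]
finger_gap: 22.7
time_s: 18.95
position: [500.6, -9.0, 181.3]
eef_rot: [0.016, 1.572, -0.016]
ft_force: [-3.8, 1.2, 1.2]
finger_gap: 22.5
t 18.95 p [500.6  -9.  181.3] F [-3.8  1.2  1.2] gap 22.5 jaw 1.55
[[-0.001  0.021  1.   ]
 [-0.     1.    -0.021]
 [-1.    -0.    -0.001]] [-0.15  0.49  0.16  1.98 -0.12  0.68  1.64]
```

View pics/c13.png

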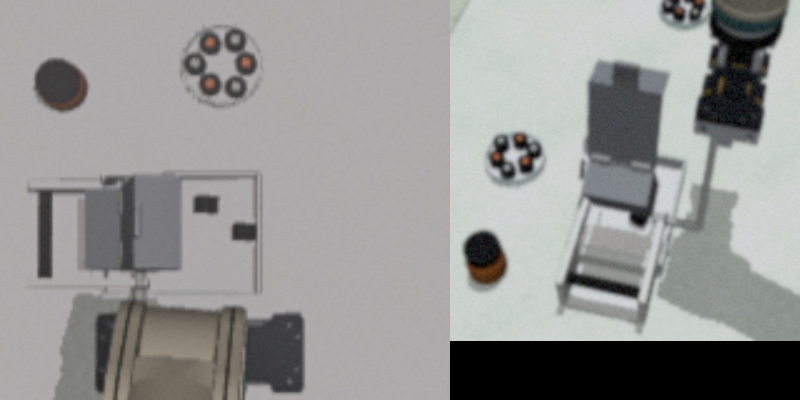

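```bash
python3 -m jog '[-0.008,0.015,0,0, -0.0133,0.027,0,0, -0.017,0.04,0,0, -0.0197,0.053,0,0, -0.021,0.066,0,0]'
python3 -m jog '[0,0.013,0,0, 0.0015,0.0263,0,0, 0.004,0.0393,0,0, 0.008,0.0518,0,0, 0.0135,0.064,0,0]'
python3 -m jog '[0.0065,0.0135,0,0, 0.0065,0.016,0,0, 0.0065,0.016,0,0,0.0065,0.016,0,0]'
python3 - <<'E'
from h import *
st()
a=arm.snapshot("top");b=arm.snapshot("side")
a=a[130:290,170:350,::-1];b=b[150:345,180:380,::-1]
a=cv2.resize(a,(450,400));b=cv2.resize(b,(350,341));c=np.zeros((400,800,3),np.uint8);c[:,:450]=a;c[:341,450:]=b
cv2.imwrite("pics/c14.png",np.clip(c*1.5,0,255).astype(np.uint8))
E
```

```text
time_s: 19.68
position: [502.6, 58.3, 202.5]
eef_rot: [0.016, 1.57, -0.016]
ft_force: [-0.3, 1.0, -1.5]
finger_gap: 22.5
time_s: 20.3
position: [503.7, 121.8, 188.4]
eef_rot: [0.016, 1.571, -0.016]
ft_force: [0.4, 0.4, -0.9]
finger_gap: 22.5
time_s: 20.8
position: [504.3, 136.2, 182.6]
eef_rot: [0.017, 1.57, -0.017]
ft_force: [-0.2, 0.4, 0.1]
finger_gap: 22.4
t 20.8 p [504.3 136.2 182.6] F [-0.2  0.4  0.1] gap 22.4 jaw 1.549
[[ 0.001  0.022  1.   ]
 [-0.     1.    -0.022]
 [-1.    -0.     0.001]] [-0.43  0.51  0.17  1.92 -0.12  0.71  1.36]
```

View pics/c14.png

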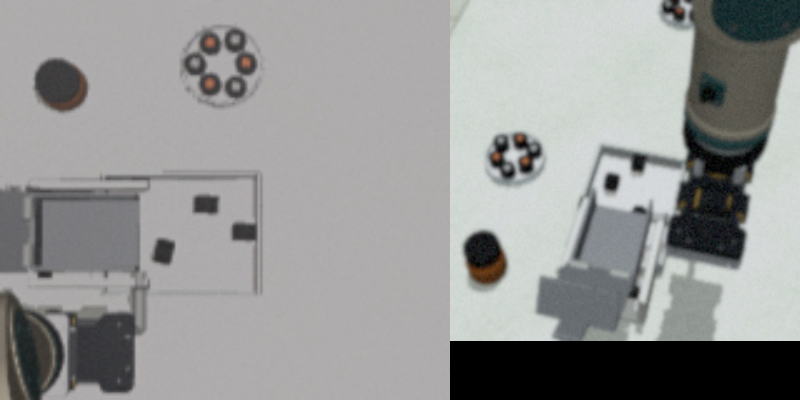

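```bash
python3 -m jog '[0,0,0,0, 0,0,0,0, 0,0,0,0, 0,0,0,0]' 0.6
python3 -m jog '[-0.03,0,0,0, -0.08,0,0,0, -0.14,0,0,0, -0.16,0,-0.04,0, -0.16,0,-0.1,0]'
python3 -m jog '[0,0.03,0,0, 0,0.09,0,0, 0,0.12,0,0,0,0.12,0,0]'
python3 - <<'E'
from h import *
st()
a=arm.snapshot("top");b=arm.snapshot("side")
cv2.imwrite("pics/t15.png",np.clip(cv2.resize(a[160:260,170:300,::-1],None,fx=5,fy=5)*1.7,0,255).astype(np.uint8))
cv2.imwrite("pics/s15.png",np.clip(cv2.resize(b[190:345,180:345,::-1],None,fx=3.8,fy=3.8)*1.3,0,255).astype(np.uint8))
E
```

```text
time_s: 21.4
position: [504.1, 136.9, 182.3]
eef_rot: [0.016, 1.571, -0.016]
ft_force: [-0.5, -0.8, -0.7]
finger_gap: 55.9
time_s: 22.02
position: [404.9, 139.5, 343.9]
eef_rot: [0.019, 1.566, -0.016]
ft_force: [-0.7, 1.1, -0.5]
finger_gap: 56.8
time_s: 22.52
position: [406.0, 261.2, 342.0]
eef_rot: [0.013, 1.571, -0.013]
ft_force: [0.8, -0.8, -0.5]
finger_gap: 56.4
t 22.525 p [406.  261.2 342. ] F [ 0.8 -0.8 -0.5] gap 56.4 jaw 1.554
[[-0.     0.016  1.   ]
 [ 0.     1.    -0.016]
 [-1.     0.    -0.   ]] [-0.72  0.26  0.12  1.8  -0.04  1.08  0.97]
```

View pics/t15.png

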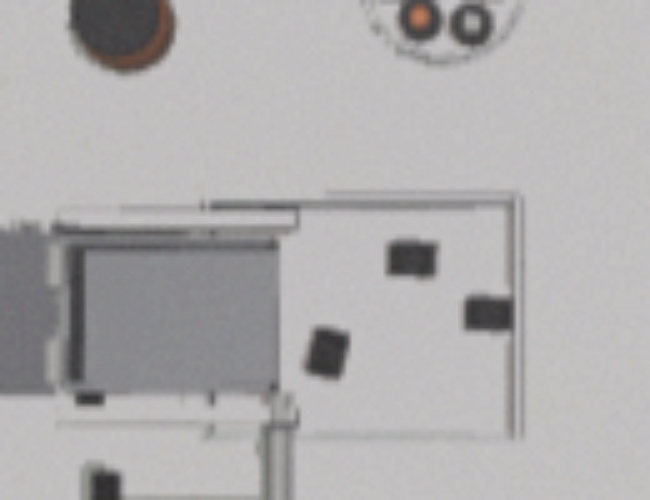

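View pics/s15.png

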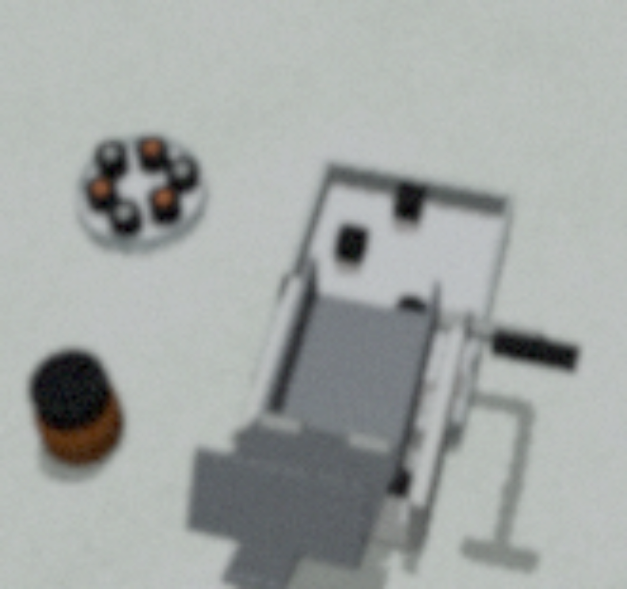

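```bash
python3 - <<'E'
from h import *
s=lambda p:(np.array(p)-1.4)/3.8+[180,190]
t=lambda p:(np.array(p)-2)/5+[170,160]
print("bar",onz("side",[s((535,349))],174).round(1))
print("mounts",onz("top",t([(412,259),(488,313),(327,353)]),21).round(1))
print("tray rear corners",onz("top",t([(520,196),(522,440)]),30).round(1))
print(arm.finish_job())
E
```

```text
bar [[517.2 136.5 174. ]]
mounts [[646.5  -2.1  21. ]
 [616.7 -42.1  21. ]
 [597.2  44.2  21. ]]
tray rear corners [[678.2 -60.5  30. ]
 [548.8 -58.9  30. ]]
the job is handed in; nothing more can be done
None
```

The job is done and handed in at about 22.6 s of the 70 s allowed; the hand-in itself gave no verdict.

**What I did:**
1. I pushed the tray square with the open fingers until it stalled at the stop, with about 17 N against it.
2. I gripped the hood tab and swung it along its arc to roughly 2.25 rad. On release it stayed back.
3. I tipped the box by its lever bar to about 1.1 rad and lowered it gently.
4. I backed the arm away from everything.

**Last checks:**
- **Specimens:** all three are in the tray. They lie on their sides, one of them against the front wall, and did not move between the last two looks. The box is empty.
- **Tray:** its corners measured the same as after the push, so it is still at the stop, centred to about 2 mm and square.
- **Box:** the lever bar is back at its starting place within 1 mm, so the box is level.
- **Bystanders:** the jar and dish B look unmoved in both views. Dish A was outside the last close-up pictures, and the arm stayed over 100 mm from it.
- **Arm:** the force reading was near zero and the arm was clear of everything.

I judged the hood's final angle only by eye; it looks fully back in both views. No check failed or disagreed.

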